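# Dry-fit a tiered jar on the banding wheel

## Robot

A 6-joint arm with a two-finger parallel gripper is mounted at the origin on the work surface. World frame = base frame: x ahead of the robot, y to its left, z up, the work surface at z = 0. Lengths are in m, angles in rad, forces in N, time in s.
With the tool pointing down it reaches from about 0.35 to 0.775 m from the base axis. Payload 5.5 kg.
Tool frame: the origin (TCP) lies midway between the tips of the shut fingers; the grasp point (between the pads) lies 19 mm behind it; z points along the fingers, y is the line along which they close (so a half turn about z gives the same grasp; the last joint's range is limited). The gripper opens to 85 mm and grips with 20 to 120 N. Pads are 22 mm wide; open, the fingers measure 114 mm over their backs; the gripper's body (76 mm by 85 mm) begins 54 mm behind the grasp point. The pads swing forward as they close: fully open they stand 13 mm farther back than shut.
Start: joints at [-1.25, 0.313, 0.046, 1.304, 0, 1.431], TCP at [0.256, -0.515, 0.231] pointing down, gripper open.
Joint ranges: [-2.76, 2.76], [-0.86, 1.69], [-1.03, 1.26], [-2.2, 2.34], [-1.47, 1.5], [-3.14, 3.14]. Speed limits (rad/s): [2.57, 2.57, 3.14, 3.14, 3.14, 3.14].

## Interface

Orientations are given as a unit quaternion [w, x, y, z].
In Python, from workcell import env gives the robot as it stands.
- The arm moves only by the tool move_arm, never from a script. Its argument "targets" is a list of rows, each a list of 3 entries, a list of its own where there are three numbers: the shift along the tool's x, y, z in mm, then the turn, a rotation vector about the tool's x, y, z in units of 10 degrees (1.0 is 10 degrees), then the closure, from -1 (fully open) to 1 (shut). In form: [[[dx, dy, dz], [ax, ay, az], gripper], ...]. A call has 1 to 5 rows; each row is the pose to reach, as a shift and turn from the pose commanded when the call began, along the tool's axes at that moment; what a row does not reach only later rows make up. A row lasts 1/8 s, in which the tool goes at most 62.5 mm and 10.7 degrees, less where a joint would pass 70% of its speed; a pose out of reach is approached as far as the arm can. A call with a gripper value outside its range is refused whole. The fingers move at their own pace and stop on an object; "squeeze" is the grip in N (left out, the last holds). Time passes only in rows, so rows that repeat a pose let the fingers close. It gives the time, the measured TCP pose, the force, the opening and the grip force at its end, in the units of the state.
- env.get_state(): the state, without advancing time (a new reading comes with each control period).
- env.read_camera(name): name is "side" or "top" or "wrist"; returns a dict with "pixels" (420x560x3 uint8, red, green, blue), "fovy" (degrees; the focal length in pixels is half the picture's height over the tangent of half this angle, whatever the lens; pixels are square), "cx", "cy" (the principal point, pixels), "dist_coeffs" ([k1, k2, p1, p2, k3] as OpenCV has them; the pictures are not rectified), "extrinsics" (4x4, takes a point from world to camera coordinates); the wrist camera has in their place "mount" (4x4, takes a point from camera to tool coordinates, whose origin is the TCP and whose axes are the flange's). Camera axes: x right, y up, looking along -z (the intrinsics and any distortion apply to the point x, -y, -z); pixel columns grow to the right and rows downward; lengths in m; the calibration is good to about 2 mm. A picture is of the moment at which its call begins: read the wrist's pose just before it. There is no depth.
- env.hand_in(): hands the job in; it is judged then, once.
Trained networks look in a picture, given as the dict that the camera call returned (one of the last four; its "shot" number tells which), for a name from the list of things; names that differ only in an ending like _2 or _b are one class to them, and where a whole thing is asked for, a point or a joint stands for the part that bears it (a point fixed in the world has none). Each returns a list of dicts, best first, with "confidence" (0 to 1); they miss things now and then, are a little off and sometimes report something else, mostly with a low value. They report only what shows in the picture. A call takes as long as a camera call. They do not tell look-alikes from the thing itself.
- env.spot_in(thing, picture): "centre" ([x, y, z] in m, in world coordinates, good to about 4 mm: the middle of the surface that is visible of it).
- env.regions_of(thing, picture): "mask" (420x560 bool, what is visible of it).
- env.landmark_of(thing, picture): "centre" ([x, y, z] in m, in world coordinates, good to about 4 mm: a listed point, or the origin of a listed thing).
The state is a dict: "clock": time; "joint_pos": joint angles; "qvel": joint speeds; "tau": joint torques, N m; "tcp_pos": TCP position; "orientation": TCP orientation; "wrist_force": force on the tool from outside, world axes, zero at the start; "ft_torque": the same for the moment, N m; "finger_gap": finger opening in m; "grip_force": force on a finger pad.
Only numpy, scipy, OpenCV 4.12 (cv2) and the standard library are available. Lean on these libraries where they do the work, as an engineer would, in place of code of your own. Each camera call takes 0.05 s, during which the arm holds its last target. There are 200 camera calls.

## Task

Dry-fit the tiered jar in the middle of the banding wheel, building it from the bottom up, one piece at a time: first the terracotta base tier, then the cream tier, then the blue tier, and last the dark lid, each upright and fully seated in the one below. Set the pieces down rather than dropping them, and leave the cup, the kiln prop, the slip jar and the loop tool where they are.

Things in the scene. Friction and masses are not known exactly. Their poses are not given: they have to be found in the camera images.
- wheel_centre (a point): Banding wheel (potter's turntable) of bare metal, fixed to the table; its round flat head is 190 mm across with turned centring rings and turns freely. This point is the centre of the head's upper face, 60 mm above the table.
- base_tier_centre (a point): Base tier of the jar, terracotta red-brown with darker carved strokes: an open-topped round pot, 68 mm outside diameter, 58 mm inside, 50 mm tall, flat underneath (foot 60 mm across, 4 mm high), 160 g or so. Stands open side up. The point is on its axis, half-way up (25 mm above its underside); z is its axis, pointing up.
- cream_tier_centre (a point): Second tier, cream white, brownish strokes: open-topped round pot, 65 mm outside, 55 inside, 52 tall in all. Under it a tapered spigot 6 mm high (48 mm across below, 53 above) drops into the base tier's mouth, the shoulder resting on its rim. Point: on its axis half-way up, z up; seated, 45 mm above the base tier's point. Grip the outside in the upper half: the tier below is wider.
- blue_tier_centre (a point): Third tier, dark blue with pale strokes: open-topped round pot, 62 mm outside, 52 inside, 50 tall in all. Under it a tapered spigot 6 mm high (45 mm across below, 50 above) drops into the cream tier's mouth, the shoulder resting on its rim. Point: on its axis half-way up, z up; seated, 45 mm above the cream tier's point. Grip the outside in the upper half: the tier below is wider.
- lid_knob (a point): Lid, very dark brown: disc 59 mm across, 44 tall in all, with a tapered spigot 6 mm high (42 mm across below, 47 above) that drops into the blue tier's mouth, and an upright knob 21 mm across at the point, 17 lower down. Point: on the axis in the knob, 36 mm above the spigot's underside, 8 below the knob's top, 21 above the disc; z up; seated, 55 mm above the blue tier's point. Grip the knob here.
- cup_centre (a point): Bystander: a pale green (celadon) open cup without handle, 72 mm across the rim, 64 mm tall; the point is on its axis half-way up.
- prop_centre (a point): Bystander: a kiln prop, a plain buff upright cylinder 38 mm across and 80 mm tall with a small dark bore in its top; the point is its centre.
- slip_jar_centre (a point): Bystander: a closed jar of slip with yellow cap and paper label, 60 mm across, 75 mm tall; the point is on its axis half-way up.
- loop_tool_centre (a point): Bystander: a loop tool with a red handle lying on the table, about 165 mm long and 13 mm thick, its wire loop to +x of its own frame; the point is on its axis near the middle.
Mind the look-alikes: they are no part of the job. Leave any pink look-alike of the part that bears lid_knob alone.

How it is judged:
On the way, in this order (a step that is already met when the one before it is completed fails the run):
1. the base tier stands in the middle of the banding wheel (horizontal distance between base_tier_centre and wheel_centre below 0.015 m and z of base_tier_centre in the frame of wheel_centre between 0.022 and 0.028 m and angle between base_tier_centre's own z axis and vertical below 0.08 rad), for 0.2 s.
2. the cream tier is seated in the base tier (all of step 1 and horizontal distance between cream_tier_centre and base_tier_centre below 0.005 m and z of cream_tier_centre in the frame of base_tier_centre between 0.042 and 0.048 m and angle between cream_tier_centre's own z axis and vertical below 0.08 rad), for 0.2 s.
3. the blue tier is seated in the cream tier (all of step 2 and horizontal distance between blue_tier_centre and cream_tier_centre below 0.005 m and z of blue_tier_centre in the frame of cream_tier_centre between 0.042 and 0.048 m and angle between blue_tier_centre's own z axis and vertical below 0.08 rad), for 0.2 s.
4. the lid is seated in the blue tier (all of step 3 and horizontal distance between lid_knob and blue_tier_centre below 0.005 m and z of lid_knob in the frame of blue_tier_centre between 0.052 and 0.058 m and angle between lid_knob's own z axis and vertical below 0.08 rad), for 0.2 s.
At the end, for the whole second after the job is handed in: Base tier on the wheel within 15 mm of its centre; cream tier in it, blue tier in that, lid on top: each within 5 mm of the axis of the one below, 3 mm of its seated height and 0.08 rad of upright; all released and at rest (all of step 4 and linear speed of each of base_tier, cream_tier, blue_tier, lid below 0.02 m/s); the robot touches nothing.
It fails at once if the cup, kiln prop, slip jar or loop tool is moved more than 30 mm (distance of any of cup_centre, prop_centre, slip_jar_centre, loop_tool_centre from where it was at the start of the episode above 0.03 m).
It fails at once if a piece of the jar is dropped: out of the fingers it falls faster than 0.5 m/s (about 13 mm of free fall) ((contact force between the fingers and base_tier below 0.05 N and linear speed of base_tier above 0.5 m/s) or (contact force between the fingers and cream_tier below 0.05 N and linear speed of cream_tier above 0.5 m/s) or (contact force between the fingers and blue_tier below 0.05 N and linear speed of blue_tier above 0.5 m/s) or (contact force between the fingers and lid below 0.05 N and linear speed of lid above 0.5 m/s)).
It also fails if it takes over 104 s, if anything falls off the work surface, if the arm or the gripper's body presses on something with over 40 N, if the wrist force passes 120 N, or if a joint passes its speed limit or range.

## Working session

There is one attempt and no reset: what is moved stays moved. The work goes in short steps, Python scripts to look and compute and a tool call to move; the robot and the scene stay as the last step left them, time stands still between calls to the robot, and variables do not carry over. Pictures are saved under pics/ and viewed, at most 14 in all, crops included, and the job is handed in when it is done.

Besides the shell and the picture viewer there is one more tool, called after ">>>" by a JSON object that holds its "method" and its "body", one argument or row to a line. move_arm: Moves the arm, as the interface text tells. Its arguments: {"type":"object","properties":{"targets":{"type":"array","items":{"type":"array"}},"squeeze":{"type":"number"}},"required":["targets"]}

```bash
mkdir -p pics; cat > h.py <<'E'
import numpy as np,cv2
from scipy.spatial.transform import Rotation as R
from workcell import env
def save(p,n,box=None,s=1):
    im=p["pixels"][:,:,::-1]
    if box: im=im[box[1]:box[3],box[0]:box[2]]
    cv2.imwrite("pics/"+n,cv2.resize(im,None,fx=s,fy=s))
def px(p,X):
    f=p["pixels"].shape[0]/2/np.tan(np.radians(p["fovy"])/2)
    c=p["extrinsics"]@np.r_[X,1]; K=np.array([[f,0,p["cx"]],[0,f,p["cy"]],[0,0,1.]])
    return cv2.projectPoints(np.array([[c[0],-c[1],-c[2]]]),np.zeros(3),np.zeros(3),K,np.array(p["dist_coeffs"],float))[0].ravel()
def ray(p,uv,z,E=None):
    f=p["pixels"].shape[0]/2/np.tan(np.radians(p["fovy"])/2)
    K=np.array([[f,0,p["cx"]],[0,f,p["cy"]],[0,0,1.]])
    a=cv2.undistortPoints(np.array([[uv]],float),K,np.array(p["dist_coeffs"],float)).ravel()
    E=np.linalg.inv(p["extrinsics"] if E is None else E)
    d=E[:3,:3]@np.array([a[0],-a[1],-1]); o=E[:3,3]
    return o+d*(z-o[2])/d[2]
def st():
    s=env.get_state(); q=s["orientation"]; return s,R.from_quat([q[1],q[2],q[3],q[0]])
def wristE(p,s,r):
    T=np.eye(4);T[:3,:3]=r.as_matrix();T[:3,3]=s["tcp_pos"]
    return np.linalg.inv(T@p["mount"])
E
python3 - <<'E'
from h import *
s,r=st();print(s["clock"],s["tcp_pos"],r.as_matrix().round(3),s["finger_gap"])
N="wheel_centre base_tier_centre cream_tier_centre blue_tier_centre lid_knob cup_centre prop_centre slip_jar_centre loop_tool_centre".split()
for c in("top","side"):
    p=env.read_camera(c);save(p,c+".png")
    for n in N:
        for d in env.landmark_of(n,p)[:3]: print(c,n,np.round(d["centre"],4),round(d["confidence"],2),px(p,d["centre"]).round())
E
```

```text
0.0 [ 0.25551189 -0.51451595  0.23040849] [[ 0.896  0.445 -0.001]
 [ 0.445 -0.896  0.002]
 [ 0.    -0.002 -1.   ]] 0.08496003063705475
top wheel_centre [0.5184 0.2756 0.0601] 0.71 [146. 262.]
top base_tier_centre [ 0.7035 -0.0668  0.0253] 0.88 [313. 172.]
top cream_tier_centre [0.445  0.0807 0.0333] 0.72 [244. 298.]
top cream_tier_centre [ 0.448  -0.07    0.0268] 0.58 [318. 295.]
top blue_tier_centre [ 0.581  -0.0902  0.0242] 0.69 [326. 230.]
top blue_tier_centre [0.5221 0.275  0.0629] 0.27 [146. 260.]
top lid_knob [0.5792 0.0876 0.0328] 0.7 [240. 232.]
top lid_knob [0.7511 0.1782 0.0356] 0.57 [196. 151.]
top cup_centre [0.447  0.08   0.0319] 0.76 [245. 297.]
top prop_centre [0.6865 0.0652 0.0357] 0.98 [250. 180.]
top slip_jar_centre [ 0.7173 -0.2936  0.0374] 0.68 [420. 163.]
top loop_tool_centre [0.708  0.3096 0.0016] 0.75 [138. 176.]
side wheel_centre [0.5242 0.2762 0.063 ] 0.83 [178. 145.]
side base_tier_centre [ 0.7019 -0.0691  0.0264] 0.8 [327. 221.]
side cream_tier_centre [ 0.4479 -0.0705  0.0222] 0.65 [213. 279.]
side blue_tier_centre [ 0.5741 -0.093   0.0248] 0.63 [280. 257.]
side lid_knob [0.7505 0.1793 0.0369] 0.86 [282. 144.]
side lid_knob [0.5745 0.093  0.0312] 0.64 [234. 194.]
side cup_centre [0.4469 0.0807 0.032 ] 0.6 [180. 221.]
side prop_centre [0.687  0.0618 0.0391] 0.92 [286. 181.]
side slip_jar_centre [ 0.7158 -0.2971  0.037 ] 0.94 [418. 302.]
side loop_tool_centre [ 0.7027 -0.0703  0.0245] 0.59 [328. 221.]
side loop_tool_centre [0.7054 0.3062 0.0088] 0.47 [242. 133.]
```

View pics/top.png

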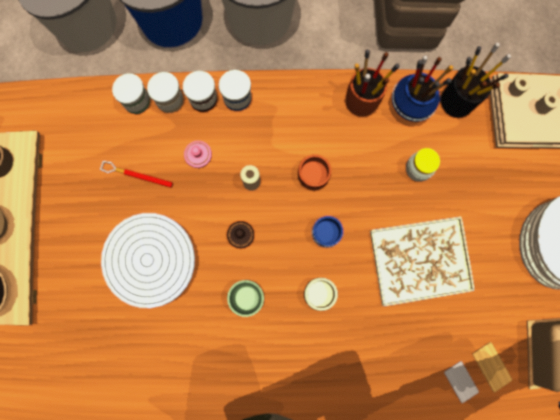

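View pics/side.png

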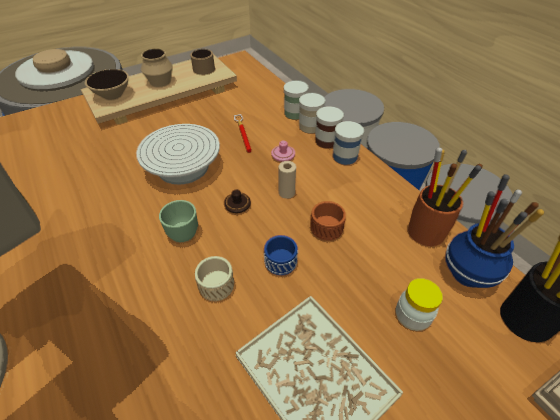

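The objects in the top picture:
- base tier: (314,172)
- blue tier: (327,231)
- cream tier: (321,294), easily confused with the pale green cup at (245,298)
- dark lid: (240,234), with the pink look-alike at (198,154)
- wheel: (148,260)

I choose the lid at (240,234). Next I'll refine all the positions by fitting silhouettes.

```bash
cat >> h.py <<'E'
G={"base_tier_centre":([(30,-25),(34,-21),(34,25)],(.703,-.068,.025)),"cream_tier_centre":([(24,-26),(32.5,-20),(32.5,26)],(.448,-.07,.026)),
"blue_tier_centre":([(22.5,-25),(31,-19),(31,25)],(.578,-.092,.025)),"lid_knob":([(21,-36),(29.5,-30),(29.5,-21),(10.5,0),(10.5,8)],(.577,.09,.036))}
def fit(p,n,x0=None,E=None):
    prof,X=G[n]; X=np.array(X if x0 is None else x0,float)
    if E is not None: p=dict(p,extrinsics=E)
    best=None
    for d in env.regions_of(n,p)[:4]:
        m=d["mask"].astype(np.uint8);M=cv2.moments(cv2.convexHull(np.argwhere(m)[:,::-1].astype(np.int32)))
        if M["m00"]<50: continue
        c=np.array([M["m10"],M["m01"]])/M["m00"]
        if best is None or np.linalg.norm(c-px(p,X))<np.linalg.norm(best[0]-px(p,X)): best=(c,M["m00"],d["confidence"])
    if best is None: return None
    t=np.linspace(0,2*np.pi,40)
    def pred(xy):
        P=[px(p,[xy[0]+a/1e3*np.cos(u),xy[1]+a/1e3*np.sin(u),X[2]+b/1e3]) for a,b in prof for u in t]
        M=cv2.moments(cv2.convexHull(np.array(P,np.float32)));return np.array([M["m10"],M["m01"]])/M["m00"],M["m00"]
    for _ in range(3):
        c,A=pred(X[:2]);J=np.array([(pred(X[:2]+e)[0]-c)/.002 for e in np.eye(2)*.002]).T
        X[:2]+=np.linalg.solve(J,best[0]-c)
    return X[:2].round(4),round(best[1]/A,2),round(best[2],2)
E
python3 - <<'E'
from h import *
for c in("top","side"):
    p=env.read_camera(c)
    for n in G: print(c,n,fit(p,n))
    # wheel: bright metal silhouette
    g=cv2.cvtColor(p["pixels"],cv2.COLOR_RGB2HSV); m=((g[:,:,1]<70)&(g[:,:,2]>110)).astype(np.uint8)
    u,v=px(p,[.52,.276,.06]).astype(int)
    w=np.zeros_like(m);cv2.circle(w,(u,v),65,1,-1);m=cv2.morphologyEx(m&w,cv2.MORPH_CLOSE,np.ones((7,7)))
    k,l,ss,ce=cv2.connectedComponentsWithStats(m);i=1+ss[1:,4].argmax()
    print("wheel",c,ce[i],ss[i],ray(p,ce[i],.06))
    if c=="top": save(p,"lidcrop.png",(180,130,350,330),3)
E
```

```text
top base_tier_centre (array([ 0.7019, -0.0678]), 0.94, 0.84)
top cream_tier_centre (array([ 0.449 , -0.0723]), 0.97, 0.8)
top blue_tier_centre (array([ 0.5758, -0.0898]), 0.89, 0.81)
top lid_knob (array([0.5757, 0.0876]), 0.93, 0.8)
wheel top [147.61849127 260.09202365] [ 101  213   94   95 6933] [0.52208915 0.27172187 0.06      ]
side base_tier_centre (array([ 0.7016, -0.0688]), 0.92, 0.78)
side cream_tier_centre (array([ 0.45  , -0.0723]), 0.92, 0.85)
side blue_tier_centre (array([ 0.5766, -0.0911]), 0.96, 0.83)
side lid_knob (array([0.576 , 0.0881]), 0.92, 0.82)
wheel side [177.52958407 149.71470416] [ 136  124   84   53 3414] [0.51852553 0.26368857 0.06      ]
```

View pics/lidcrop.png

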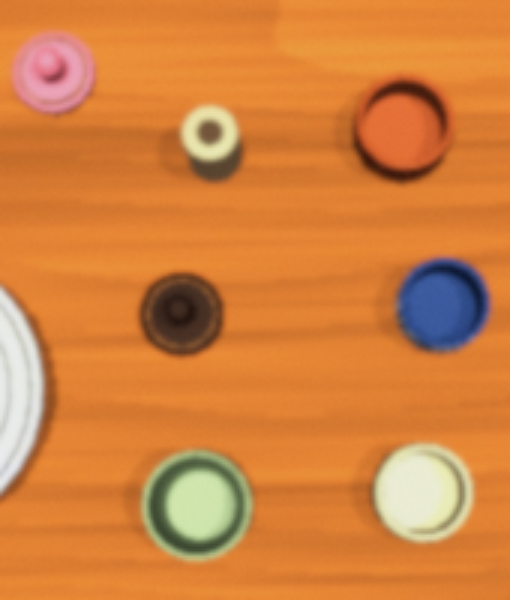

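Dark lid at crop (181,313), pink look-alike at (54,73), base (403,130), blue (443,305), cream (422,492). The two cameras agree to within about 1.5 mm. Next I compute the first approach.

```bash
cat >> h.py <<'E'
def go(x,y,z,yaw=np.pi/2):
    s,r=st(); T=R.from_matrix(np.array([[np.cos(yaw),np.sin(yaw),0],[np.sin(yaw),-np.cos(yaw),0],[0,0,-1]]))
    print("shift",(r.inv().apply(np.array([x,y,z])-s["tcp_pos"])*1e3).round(1),"turn",(np.degrees((r.inv()*T).as_rotvec())/10).round(2))
E
python3 -c "
from h import *
go(.702,-.068,.12)
go(.702,-.068,.2)"
```

```text
shift [ 598.6 -202.   111.3] turn [ 0.    0.   -6.36]
shift [ 598.6 -202.    31.3] turn [ 0.    0.   -6.36]
```

>>> {"method": "move_arm", "body": {
  "targets": [
    [[598,-202,31],[0,0,-6.36],-1],
    [[598,-202,31],[0,0,-6.36],-1],
    [[598,-202,31],[0,0,-6.36],-1],
    [[598,-202,31],[0,0,-6.36],-1],
    [[598,-202,31],[0,0,-6.36],-1]
  ]
}}

```text
clock: 2.12
tcp_pos: [0.4774, -0.2927, 0.2161]
orientation: [0.0, 0.763, 0.646, 0.0]
wrist_force: [-0.4, -0.1, -0.3]
finger_gap: 0.0856
grip_force: 0.0
```

```bash
python3 -c "
from h import *
s,r=st();print(s['tcp_pos'],s['joint_pos'],s['clock']);go(.702,-.068,.2)"
```

```text
[ 0.47745    -0.2926697   0.21613799] [-6.93199237e-01  2.87849091e-01 -2.59798963e-02  1.25602988e+00
 -1.06604774e-04  1.04413892e+00] 2.125
shift [258.8 184.2  16.1] turn [ 0.    0.   -0.95]
```

>>> {"method": "move_arm", "body": {
  "targets": [
    [[259,184,16],[0,0,-0.95],-1],
    [[259,184,16],[0,0,-0.95],-1],
    [[259,184,16],[0,0,-0.95],-1],
    [[259,184,16],[0,0,-0.95],-1],
    [[259,184,16],[0,0,-0.95],-1]
  ]
}}

```text
clock: 2.75
tcp_pos: [0.6993, -0.0729, 0.2002]
orientation: [0.0, 0.709, 0.705, 0.0]
wrist_force: [0.8, -1.3, 0.6]
finger_gap: 0.0854
grip_force: 0.0
```

```bash
python3 -c "
from h import *
s,r=st();go(.702,-.068,.11);go(.702,-.068,.01)
p=env.read_camera('wrist');save(p,'w1.png');E=wristE(p,s,r)
for n in ['base_tier_centre','blue_tier_centre']: print(fit(p,n,E=E),px(dict(p,extrinsics=E),G[n][1]))
print(p['mount'].round(3))"
```

```text
shift [ 4.9  2.7 90.2] turn [ 0.    0.   -0.04]
shift [  5.    2.6 190.2] turn [ 0.    0.   -0.04]
(array([ 0.7031, -0.0658]), 0.97, 0.96) [281.75068379 184.69388219]
(array([ 0.578 , -0.0888]), 0.96, 0.85) [155.69748397 209.3773125 ]
[[-0.     0.962  0.272  0.069]
 [ 1.     0.     0.001  0.001]
 [ 0.001  0.272 -0.962 -0.143]
 [ 0.     0.     0.     1.   ]]
```

View pics/w1.png

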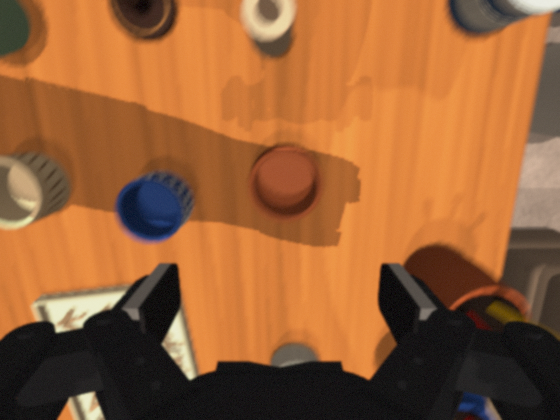

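The base tier shows at (286,182) between the fingers' lines, and nothing is in the way. Going down.

>>> {"method": "move_arm", "body": {
  "targets": [
    [[5.5,3,50],[0,0,-0.04],-1],
    [[5.5,3,100],[0,0,-0.04],-1],
    [[5.5,3,150],[0,0,-0.04],-1],
    [[5.5,3,188],[0,0,-0.04],-1],
    [[5.5,3,188],[0,0,-0.04],-1]
  ]
}}

```text
clock: 3.52
tcp_pos: [0.697, -0.0696, 0.0088]
orientation: [-0.003, 0.708, 0.707, -0.002]
wrist_force: [-0.1, -0.5, -0.1]
finger_gap: 0.0855
grip_force: 0.0
```

>>> {"method": "move_arm", "body": {
  "targets": [
    [[0,0,0],[0,0,0],1],
    [[0,0,0],[0,0,0],1],
    [[0,0,0],[0,0,0],1],
    [[0,0,0],[0,0,0],1],
    [[0,0,0],[0,0,0],1]
  ],
  "squeeze": 40
}}

```text
clock: 4.15
tcp_pos: [0.7026, -0.0697, 0.015]
orientation: [0.002, 0.707, 0.707, 0.001]
wrist_force: [0.2, -0.5, 6.8]
finger_gap: 0.0676
grip_force: 45.8
```

>>> {"method": "move_arm", "body": {
  "targets": [
    [[0,0,-40],[0,0,0],1],
    [[0,0,-80],[0,0,0],1],
    [[0,0,-120],[0,0,0],1],
    [[0,0,-140],[0,0,0],1],
    [[0,0,-140],[0,0,0],1]
  ]
}}

```text
clock: 4.78
tcp_pos: [0.7023, -0.0691, 0.1549]
orientation: [0.002, 0.707, 0.707, 0.001]
wrist_force: [0.5, -0.2, -3.0]
finger_gap: 0.0673
grip_force: 46.3
```

```bash
python3 -c "
from h import *
s,r=st();print(s['tcp_pos'],s['finger_gap'],s['grip_force'],s['wrist_force'])
go(.521,.273,.15)
for c in ('top','side'):
    p=env.read_camera(c); print(fit(p,'base_tier_centre',x0=[s['tcp_pos'][0],s['tcp_pos'][1],s['tcp_pos'][2]+.01]))"
```

```text
[ 0.70227803 -0.06914187  0.15492674] 0.06734822393414117 46.28976088017225 [ 0.50998295 -0.17698987 -2.95053591]
shift [ 342.2 -181.1    3.7] turn [0.03 0.01 0.  ]
None
(array([ 0.6974, -0.0734]), 0.82, 0.79)
```

>>> {"method": "move_arm", "body": {
  "targets": [
    [[40,-21,4],[0,0,0],1],
    [[85,-45,4],[0,0,0],1],
    [[130,-69,4],[0,0,0],1],
    [[175,-93,4],[0,0,0],1],
    [[220,-117,4],[0,0,0],1]
  ]
}}

```text
clock: 5.6
tcp_pos: [0.5821, 0.1522, 0.1468]
orientation: [-0.001, 0.707, 0.707, -0.001]
wrist_force: [-0.1, 0.1, -1.4]
finger_gap: 0.0677
grip_force: 46.2
```

>>> {"method": "move_arm", "body": {
  "targets": [
    [[40,-21,0],[0,0,0],1],
    [[80,-42,0],[0,0,0],1],
    [[110,-58,0],[0,0,0],1],
    [[122,-64,0],[0,0,0],1],
    [[122,-64,0],[0,0,0],1]
  ]
}}

```text
clock: 6.22
tcp_pos: [0.5192, 0.2732, 0.1474]
orientation: [-0.0, 0.707, 0.708, -0.001]
wrist_force: [-0.6, 0.4, -1.4]
finger_gap: 0.0672
grip_force: 46.2
```

```bash
python3 -c "
from h import *
s,r=st();print(s['tcp_pos'],s['finger_gap'],s['grip_force'],s['wrist_force'])
go(.521,.272,.0745);
for c in ('top','side'):
    p=env.read_camera(c); save(p,c+'2.png');print(fit(p,'base_tier_centre',x0=[s['tcp_pos'][0],s['tcp_pos'][1],s['tcp_pos'][2]+.01]))"
```

```text
[0.51917863 0.27321609 0.14740243] 0.06722356631788197 46.241960283368826 [-0.55774099  0.41050951 -1.44581936]
shift [-1.2  1.9 72.9] turn [-0.01  0.    0.01]
None
(array([0.5196, 0.2725]), 0.96, 0.65)
```

View pics/side2.png

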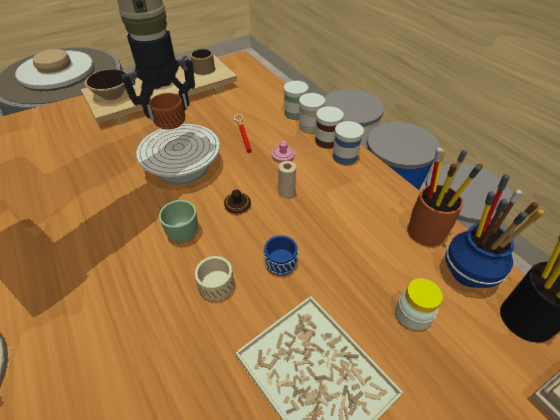

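The base tier hangs upright at (167,110) above the wheel. Lowering it gently.

>>> {"method": "move_arm", "body": {
  "targets": [
    [[-1,1,30],[0,0,0],1],
    [[-1,1,55],[0,0,0],1],
    [[-1,1,66],[0,0,0],1],
    [[-1,1,69],[0,0,0],1],
    [[-1,1,70],[0,0,0],1]
  ]
}}

```text
clock: 7.05
tcp_pos: [0.5216, 0.2719, 0.0789]
orientation: [0.0, 0.707, 0.707, 0.001]
wrist_force: [-0.4, -0.4, -1.6]
finger_gap: 0.0675
grip_force: 46.2
```

>>> {"method": "move_arm", "body": {
  "targets": [
    [[0,0,1],[0,0,0],1],
    [[0,0,2],[0,0,0],1],
    [[0,0,2.5],[0,0,0],1]
  ]
}}

```text
clock: 7.42
tcp_pos: [0.5209, 0.272, 0.076]
orientation: [0.0, 0.707, 0.707, 0.0]
wrist_force: [0.0, -0.1, -1.8]
finger_gap: 0.0671
grip_force: 46.2
```

>>> {"method": "move_arm", "body": {
  "targets": [
    [[0,0,1],[0,0,0],1],
    [[0,0,2],[0,0,0],1],
    [[0,0,2],[0,0,0],1]
  ]
}}

```text
clock: 7.8
tcp_pos: [0.5209, 0.2721, 0.075]
orientation: [0.0, 0.707, 0.707, 0.0]
wrist_force: [-2.1, -0.9, 6.1]
finger_gap: 0.0673
grip_force: 46.9
```

>>> {"method": "move_arm", "body": {
  "targets": [
    [[0,0,0],[0,0,0],0.2],
    [[0,0,0],[0,0,0],-0.4],
    [[0,0,0],[0,0,0],-1],
    [[0,0,0],[0,0,0],-1],
    [[0,0,0],[0,0,0],-1]
  ]
}}

```text
clock: 8.43
tcp_pos: [0.5209, 0.2719, 0.0736]
orientation: [0.0, 0.707, 0.707, -0.0]
wrist_force: [0.0, -0.0, -0.0]
finger_gap: 0.0855
grip_force: 0.0
```

>>> {"method": "move_arm", "body": {
  "targets": [
    [[0,0,-30],[0,0,0],-1],
    [[0,0,-80],[0,0,0],-1],
    [[0,0,-110],[0,0,0],-1],
    [[0,0,-110],[0,0,0],-1]
  ]
}}

```text
clock: 8.93
tcp_pos: [0.5227, 0.2726, 0.1867]
orientation: [0.001, 0.707, 0.707, 0.003]
wrist_force: [0.5, 0.8, -0.2]
finger_gap: 0.0853
grip_force: 0.0
```

```bash
python3 -c "
from h import *
s,r=st();print(s['tcp_pos'],s['finger_gap'])
p=env.read_camera('wrist');E=wristE(p,s,r);save(p,'w3.png');print(fit(p,'base_tier_centre',x0=[.521,.272,.085],E=E))
print([ (d['centre'],d['confidence']) for d in env.landmark_of('wheel_centre',p)])
for c in ('top','side'):
    p=env.read_camera(c); print(c,fit(p,'base_tier_centre',x0=[.521,.272,.085]))
go(.4495,-.0723,.185); print(env.get_state()['clock'])"
```

```text
[0.52266439 0.27261279 0.18668429] 0.08528629689034312
(array([0.5215, 0.2763]), 0.97, 0.72)
[]
top (array([0.5192, 0.2689]), 0.8, 0.62)
side None
shift [-343.9  -70.7   -2.1] turn [-0.01  0.01  0.  ]
9.275
```

View pics/w3.png

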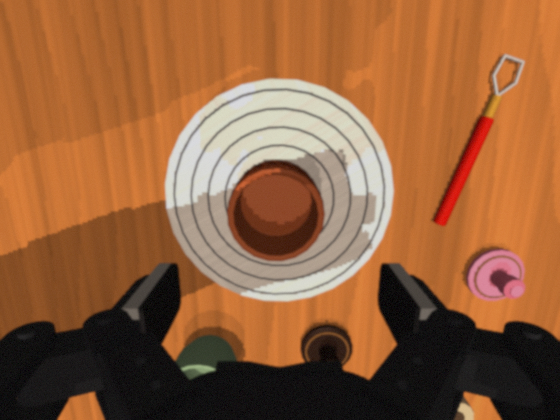

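The base stands on the wheel, with its rim centred at (276,210) and the wheel disc at about (279,190). I'll check the offset numerically.

```bash
python3 -c "
from h import *
s,r=st();p=env.read_camera('wrist');E=wristE(p,s,r);q=dict(p,extrinsics=E)
print(ray(p,(279.5,190),.06,E), px(q,[.521,.272,.06]))
for X in ([.5215,.2763],[.521,.273]): print([px(q,[X[0]+dx,X[1]+dy,.06]).round() for dx,dy in((.095,0),(-.095,0),(0,.095),(0,-.095))])
print(ray(p,(276,210),.11,E),fit(p,'base_tier_centre',x0=[.521,.272,.085],E=E))"
```

```text
[0.52125742 0.28284471 0.06      ] [279.18152422 202.9205944 ]
[array([396., 198.]), array([164., 198.]), array([280.,  73.]), array([280., 301.])]
[array([395., 202.]), array([164., 202.]), array([279.,  78.]), array([279., 304.])]
[0.51896443 0.28015258 0.11      ] (array([0.5217, 0.2763]), 0.96, 0.7)
```

Base to wheel offset is at most 3 mm, well inside the 15 mm allowed. Now the cream tier.

>>> {"method": "move_arm", "body": {
  "targets": [
    [[-60,-12,0],[0,0,0],-1],
    [[-120,-24,0],[0,0,0],-1],
    [[-180,-36,0],[0,0,0],-1],
    [[-240,-48,0],[0,0,0],-1],
    [[-300,-60,0],[0,0,0],-1]
  ]
}}

```text
clock: 10.0
tcp_pos: [0.4603, -0.0298, 0.1837]
orientation: [0.0, 0.707, 0.707, 0.0]
wrist_force: [1.3, -0.7, 0.2]
finger_gap: 0.0854
grip_force: 0.0
```

>>> {"method": "move_arm", "body": {
  "targets": [
    [[-45,-10,0],[0,0,0],-1],
    [[-45,-10,0],[0,0,0],-1],
    [[-45,-10,0],[0,0,0],-1],
    [[-45,-10,0],[0,0,0],-1]
  ]
}}

```text
clock: 10.5
tcp_pos: [0.4511, -0.0721, 0.1837]
orientation: [-0.0, 0.706, 0.708, 0.0]
wrist_force: [0.2, -0.7, -0.1]
finger_gap: 0.0855
grip_force: 0.0
```

```bash
python3 -c "
from h import *
s,r=st();p=env.read_camera('wrist');E=wristE(p,s,r);print(s['tcp_pos'],s['joint_pos'])
f=fit(p,'cream_tier_centre',E=E);print(f);go(*f[0],.016)"
```

```text
[ 0.45105656 -0.07207658  0.18365099] [-3.34589365e-01  1.07613294e-01 -3.32974381e-01  1.13039695e+00
  1.29791482e-04  1.23420537e+00]
(array([ 0.4508, -0.0709]), 0.99, 0.62)
shift [  1.1  -0.3 167.7] turn [-0.   -0.    0.01]
```

>>> {"method": "move_arm", "body": {
  "targets": [
    [[1,0,50],[0,0,0],-1],
    [[1,0,100],[0,0,0],-1],
    [[1,0,145],[0,0,0],-1],
    [[1,0,168],[0,0,0],-1],
    [[1,0,168],[0,0,0],-1]
  ]
}}

```text
clock: 11.22
tcp_pos: [0.4493, -0.0707, 0.0141]
orientation: [-0.002, 0.706, 0.708, -0.001]
wrist_force: [-0.2, 0.6, 0.2]
finger_gap: 0.0853
grip_force: 0.0
```

>>> {"method": "move_arm", "body": {
  "targets": [
    [[0,0,0],[0,0,0],1],
    [[0,0,0],[0,0,0],1],
    [[0,0,0],[0,0,0],1],
    [[0,0,0],[0,0,0],1],
    [[0,0,0],[0,0,0],1]
  ]
}}

```text
clock: 11.85
tcp_pos: [0.4524, -0.0723, 0.0173]
orientation: [0.001, 0.707, 0.707, 0.001]
wrist_force: [-0.5, 1.4, 6.5]
finger_gap: 0.0634
grip_force: 44.8
```

>>> {"method": "move_arm", "body": {
  "targets": [
    [[0,0,-40],[0,0,0],1],
    [[0,0,-90],[0,0,0],1],
    [[0,0,-140],[0,0,0],1],
    [[0,0,-175],[0,0,0],1],
    [[0,0,-175],[0,0,0],1]
  ]
}}

```text
clock: 12.48
tcp_pos: [0.453, -0.0728, 0.194]
orientation: [0.003, 0.707, 0.707, 0.001]
wrist_force: [-0.8, 0.4, -1.7]
finger_gap: 0.0636
grip_force: 45.3
```

```bash
python3 -c "
from h import *
go(.521,.274,.185)"
```

```text
shift [346.8  68.1   8.6] turn [0.04 0.01 0.  ]
```

>>> {"method": "move_arm", "body": {
  "targets": [
    [[45,9,0],[0,0,0],1],
    [[95,19,0],[0,0,0],1],
    [[145,28,0],[0,0,0],1],
    [[195,38,0],[0,0,0],1],
    [[240,47,0],[0,0,0],1]
  ]
}}

```text
clock: 13.1
tcp_pos: [0.4972, 0.1696, 0.1892]
orientation: [-0.0, 0.707, 0.707, -0.001]
wrist_force: [0.3, -0.8, -1.2]
finger_gap: 0.0636
grip_force: 45.2
```

>>> {"method": "move_arm", "body": {
  "targets": [
    [[40,8,0],[0,0,0],1],
    [[75,15,0],[0,0,0],1],
    [[100,20,0],[0,0,0],1],
    [[107,21,0],[0,0,0],1],
    [[107,21,0],[0,0,0],1]
  ]
}}

```text
clock: 13.72
tcp_pos: [0.5181, 0.2747, 0.1895]
orientation: [-0.0, 0.707, 0.707, -0.001]
wrist_force: [0.4, -1.0, -1.2]
finger_gap: 0.0637
grip_force: 45.2
```

```bash
python3 -c "
from h import *
s,r=st();print(s['tcp_pos'],s['finger_gap'])
go(.5215,.2745,.135)
p=env.read_camera('wrist');E=wristE(p,s,r);save(p,'w4.png');X=[*s['tcp_pos'][:2],s['tcp_pos'][2]+.009];print(fit(p,'cream_tier_centre',x0=X,E=E))
for c in ('top','side'):
    p=env.read_camera(c); print(c,fit(p,'cream_tier_centre',x0=X),fit(p,'base_tier_centre',x0=[.521,.275,.085]))
    if c=='side': save(p,'s4.png',(80,0,300,220),2.5)"
```

```text
[0.51811869 0.27469187 0.18954422] 0.06370844273078491
shift [-0.1  3.5 54.5] turn [-0.01  0.01  0.  ]
(array([0.5191, 0.278 ]), 0.92, 0.86)
top (array([0.5172, 0.2558]), 0.46, 0.89) (array([0.5159, 0.2594]), 0.49, 0.91)
side (array([0.5192, 0.2727]), 1.0, 0.88) (array([0.5202, 0.2727]), 0.94, 0.92)
```

View pics/s4.png

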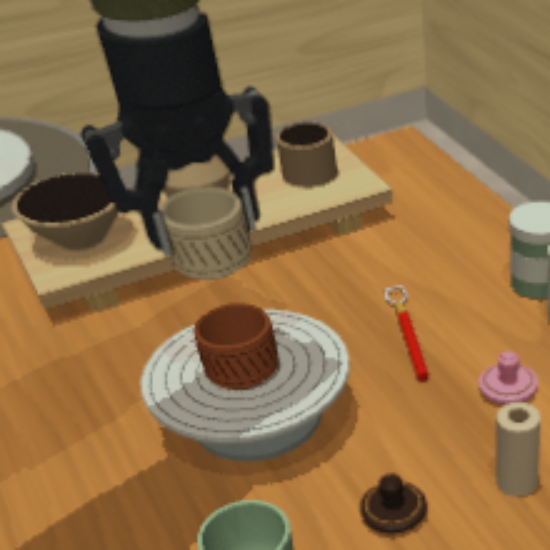

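Cream is held upright at crop (205,230), directly above the base at (237,345). The side fit shows the two in line within 1 mm. Lowering.

>>> {"method": "move_arm", "body": {
  "targets": [
    [[0,1.5,25],[0,0,0],1],
    [[0,1.5,45],[0,0,0],1],
    [[0,1.5,55],[0,0,0],1],
    [[0,1.5,59],[0,0,0],1],
    [[0,1.5,61],[0,0,0],1]
  ]
}}

```text
clock: 14.75
tcp_pos: [0.5207, 0.275, 0.1301]
orientation: [0.0, 0.707, 0.707, 0.0]
wrist_force: [-0.3, 0.0, -1.4]
finger_gap: 0.0632
grip_force: 45.2
```

>>> {"method": "move_arm", "body": {
  "targets": [
    [[0,0,1],[0,0,0],1],
    [[0,0,2],[0,0,0],1],
    [[0,0,3],[0,0,0],1],
    [[0,0,3],[0,0,0],1]
  ]
}}

```text
clock: 15.25
tcp_pos: [0.5203, 0.2749, 0.1267]
orientation: [0.0, 0.707, 0.707, -0.0]
wrist_force: [-0.4, -0.1, -0.5]
finger_gap: 0.0636
grip_force: 45.2
```

>>> {"method": "move_arm", "body": {
  "targets": [
    [[0,0,1],[0,0,0],1],
    [[0,0,2],[0,0,0],1],
    [[0,0,3],[0,0,0],1],
    [[0,0,3.5],[0,0,0],1],
    [[0,0,3.5],[0,0,0],1]
  ]
}}

```text
clock: 15.88
tcp_pos: [0.5203, 0.2749, 0.1232]
orientation: [0.0, 0.707, 0.707, -0.0]
wrist_force: [-0.4, -0.0, -0.9]
finger_gap: 0.0635
grip_force: 45.2
```

Inserting freely, with no contact yet. Expected seat is near 0.121.

>>> {"method": "move_arm", "body": {
  "targets": [
    [[0,0,0.7],[0,0,0],1],
    [[0,0,1.4],[0,0,0],1],
    [[0,0,2.1],[0,0,0],1],
    [[0,0,2.8],[0,0,0],1],
    [[0,0,2.8],[0,0,0],1]
  ]
}}

```text
clock: 16.5
tcp_pos: [0.5204, 0.275, 0.1213]
orientation: [0.0, 0.707, 0.707, 0.0]
wrist_force: [-1.7, -0.7, 5.1]
finger_gap: 0.0636
grip_force: 45.7
```

>>> {"method": "move_arm", "body": {
  "targets": [
    [[0,0,0],[0,0,0],0.2],
    [[0,0,0],[0,0,0],-0.4],
    [[0,0,0],[0,0,0],-1],
    [[0,0,0],[0,0,0],-1],
    [[0,0,0],[0,0,0],-1]
  ]
}}

```text
clock: 17.12
tcp_pos: [0.5203, 0.2749, 0.1202]
orientation: [-0.0, 0.707, 0.707, -0.0]
wrist_force: [1.2, 1.4, -0.2]
finger_gap: 0.0852
grip_force: 0.0
```

>>> {"method": "move_arm", "body": {
  "targets": [
    [[0,0,-30],[0,0,0],-1],
    [[0,0,-65],[0,0,0],-1],
    [[0,0,-80],[0,0,0],-1],
    [[0,0,-80],[0,0,0],-1]
  ]
}}

```text
clock: 17.62
tcp_pos: [0.521, 0.2752, 0.2012]
orientation: [0.0, 0.707, 0.707, 0.001]
wrist_force: [0.9, -0.4, -0.1]
finger_gap: 0.0857
grip_force: 0.0
```

```bash
python3 -c "
from h import *
s,r=st();print(s['tcp_pos'],s['finger_gap'])
p=env.read_camera('wrist');E=wristE(p,s,r);X=[.5205,.275,.13];print(fit(p,'cream_tier_centre',x0=X,E=E))
for c in ('top','side'):
    p=env.read_camera(c); print(c,fit(p,'cream_tier_centre',x0=X),fit(p,'base_tier_centre',x0=[.521,.275,.085]))
    if c=='side': save(p,'s5.png',(80,0,300,220),2.5)
go(.577,-.09,.19)"
```

```text
[0.52101649 0.27517465 0.20115281] 0.08573134096351571
(array([0.5211, 0.2762]), 0.98, 0.74)
top (array([0.518 , 0.2672]), 0.73, 0.56) (array([0.5138, 0.2552]), 0.41, 0.46)
side (array([0.5201, 0.2728]), 0.96, 0.78) (array([0.516 , 0.2546]), 0.58, 0.66)
shift [-364.8   57.     9.7] turn [-0.01  0.    0.  ]
```

View pics/s5.png

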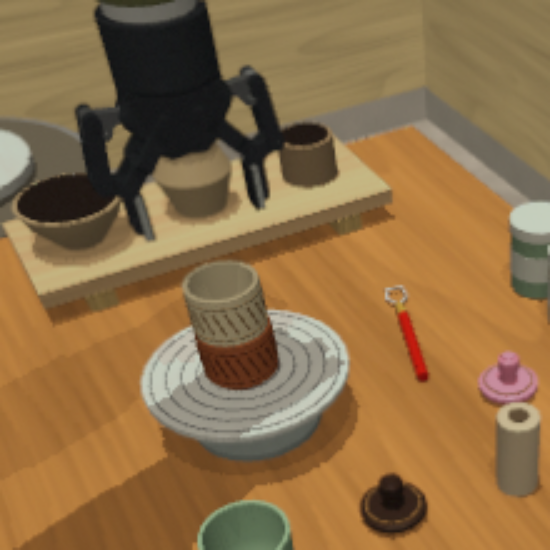

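The cream tier is seated flush and upright on the base, with the joint at crop (236,335). On to the blue tier.

>>> {"method": "move_arm", "body": {
  "targets": [
    [[-60,9,0],[0,0,0],-1],
    [[-120,19,0],[0,0,0],-1],
    [[-180,28,2],[0,0,0],-1],
    [[-240,38,4],[0,0,0],-1],
    [[-300,47,8],[0,0,0],-1]
  ]
}}

```text
clock: 18.65
tcp_pos: [0.5676, -0.027, 0.1924]
orientation: [0.0, 0.707, 0.707, 0.0]
wrist_force: [0.2, -0.4, -0.5]
finger_gap: 0.0855
grip_force: 0.0
```

>>> {"method": "move_arm", "body": {
  "targets": [
    [[-65,10,0],[0,0,0],-1],
    [[-65,10,0],[0,0,0],-1],
    [[-65,10,0],[0,0,0],-1],
    [[-65,10,0],[0,0,0],-1]
  ]
}}

```text
clock: 19.15
tcp_pos: [0.5772, -0.0887, 0.1924]
orientation: [-0.0, 0.706, 0.708, -0.0]
wrist_force: [-0.1, -0.1, -0.6]
finger_gap: 0.0848
grip_force: 0.0
```

```bash
python3 -c "
from h import *
s,r=st();p=env.read_camera('wrist');E=wristE(p,s,r);print(s['tcp_pos'])
f=fit(p,'blue_tier_centre',E=E);print(f);go(*f[0],.015)"
```

```text
[ 0.57715681 -0.08867849  0.19239566]
(array([ 0.5777, -0.0883]), 1.01, 0.73)
shift [  0.2   0.4 177.6] turn [-0.   -0.    0.01]
```

>>> {"method": "move_arm", "body": {
  "targets": [
    [[0,0,55],[0,0,0],-1],
    [[0,0,110],[0,0,0],-1],
    [[0,0,155],[0,0,0],-1],
    [[0,0,178],[0,0,0],-1],
    [[0,0,178],[0,0,0],-1]
  ]
}}

```text
clock: 19.88
tcp_pos: [0.5756, -0.0884, 0.0126]
orientation: [-0.002, 0.706, 0.708, -0.001]
wrist_force: [-0.4, 0.5, 0.3]
finger_gap: 0.085
grip_force: 0.0
```

>>> {"method": "move_arm", "body": {
  "targets": [
    [[0,0,0],[0,0,0],1],
    [[0,0,0],[0,0,0],1],
    [[0,0,0],[0,0,0],1],
    [[0,0,0],[0,0,0],1],
    [[0,0,0],[0,0,0],1]
  ]
}}

```text
clock: 20.5
tcp_pos: [0.579, -0.0902, 0.0166]
orientation: [0.002, 0.707, 0.707, 0.001]
wrist_force: [-0.9, 0.8, 6.8]
finger_gap: 0.0615
grip_force: 44.2
```

>>> {"method": "move_arm", "body": {
  "targets": [
    [[0,0,-40],[0,0,0],1],
    [[0,0,-90],[0,0,0],1],
    [[0,0,-140],[0,0,0],1],
    [[0,0,-190],[0,0,0],1],
    [[0,0,-215],[0,0,0],1]
  ]
}}

```text
clock: 21.12
tcp_pos: [0.5785, -0.0904, 0.2335]
orientation: [0.002, 0.707, 0.707, 0.001]
wrist_force: [-0.2, -0.4, -1.2]
finger_gap: 0.0611
grip_force: 44.5
```

```bash
python3 -c "
from h import *
go(.5205,.2745,.225)"
```

```text
shift [365.  -58.    7.6] turn [0.03 0.01 0.  ]
```

>>> {"method": "move_arm", "body": {
  "targets": [
    [[45,-7,0],[0,0,0],1],
    [[95,-15,2],[0,0,0],1],
    [[145,-23,3],[0,0,0],1],
    [[195,-31,4],[0,0,0],1],
    [[240,-38,5],[0,0,0],1]
  ]
}}

```text
clock: 21.75
tcp_pos: [0.5389, 0.1516, 0.225]
orientation: [0.0, 0.707, 0.707, 0.0]
wrist_force: [0.5, -0.8, -0.8]
finger_gap: 0.0613
grip_force: 44.4
```

>>> {"method": "move_arm", "body": {
  "targets": [
    [[40,-7,0],[0,0,0],1],
    [[80,-13,0],[0,0,0],1],
    [[110,-18,0],[0,0,0],1],
    [[124,-20,0],[0,0,0],1],
    [[124,-20,0],[0,0,0],1]
  ]
}}

```text
clock: 22.38
tcp_pos: [0.5192, 0.2743, 0.2245]
orientation: [0.0, 0.707, 0.708, -0.0]
wrist_force: [-0.6, -0.9, -1.5]
finger_gap: 0.0614
grip_force: 44.5
```

```bash
python3 -c "
from h import *
s,r=st();print(s['tcp_pos'],s['finger_gap'])
go(.5205,.2745,.175)
p=env.read_camera('wrist');E=wristE(p,s,r);X=[*s['tcp_pos'][:2],s['tcp_pos'][2]+.0085];print(fit(p,'blue_tier_centre',x0=X,E=E))
p=env.read_camera('side'); print(fit(p,'blue_tier_centre',x0=X),fit(p,'cream_tier_centre',x0=[.521,.275,.13]))
save(p,'s6.png',(80,0,300,220),2.5)"
```

```text
[0.51920941 0.2742765  0.22451273] 0.0613631451411777
shift [ 0.2  1.3 49.5] turn [0.   0.   0.01]
(array([0.5199, 0.2767]), 0.95, 0.79)
(array([0.5196, 0.2688]), 0.86, 0.96) (array([0.5023, 0.1932]), 0.54, 0.33)
```

View pics/s6.png

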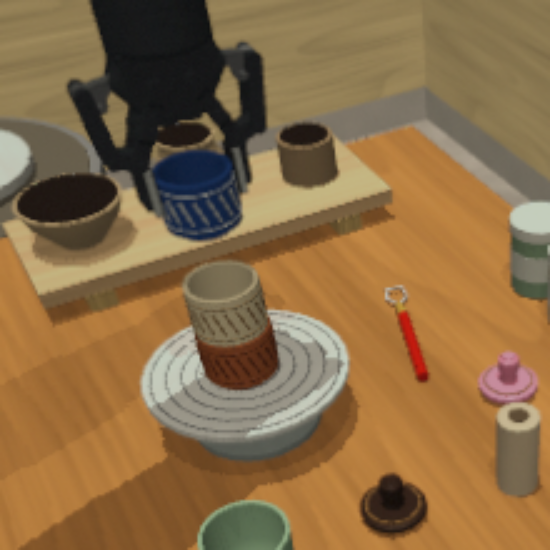

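Blue is held level at crop (200,195), in line above cream at (225,300). Wrist fits agree within 1 mm. Lowering.

>>> {"method": "move_arm", "body": {
  "targets": [
    [[0,0.5,20],[0,0,0],1],
    [[0,0.5,35],[0,0,0],1],
    [[0,0.5,44],[0,0,0],1],
    [[0,0.5,48],[0,0,0],1],
    [[0,0.5,50],[0,0,0],1]
  ]
}}

```text
clock: 23.25
tcp_pos: [0.52, 0.2739, 0.1745]
orientation: [0.0, 0.707, 0.707, 0.0]
wrist_force: [-0.1, -0.1, -1.1]
finger_gap: 0.0612
grip_force: 44.5
```

>>> {"method": "move_arm", "body": {
  "targets": [
    [[0,0,1],[0,0,0],1],
    [[0,0,2],[0,0,0],1],
    [[0,0,3],[0,0,0],1],
    [[0,0,4],[0,0,0],1],
    [[0,0,4],[0,0,0],1]
  ]
}}

```text
clock: 23.88
tcp_pos: [0.5198, 0.2739, 0.1703]
orientation: [0.0, 0.707, 0.707, -0.0]
wrist_force: [0.2, 0.1, -1.2]
finger_gap: 0.0614
grip_force: 44.5
```

>>> {"method": "move_arm", "body": {
  "targets": [
    [[0,0,1],[0,0,0],1],
    [[0,0,1.8],[0,0,0],1],
    [[0,0,2.5],[0,0,0],1],
    [[0,0,3],[0,0,0],1],
    [[0,0,3],[0,0,0],1]
  ]
}}

```text
clock: 24.5
tcp_pos: [0.5198, 0.2739, 0.1674]
orientation: [0.0, 0.707, 0.707, -0.0]
wrist_force: [0.3, 1.1, -1.8]
finger_gap: 0.0611
grip_force: 44.5
```

>>> {"method": "move_arm", "body": {
  "targets": [
    [[0,0,0.6],[0,0,0],1],
    [[0,0,1.2],[0,0,0],1],
    [[0,0,1.8],[0,0,0],1],
    [[0,0,1.8],[0,0,0],1]
  ]
}}

```text
clock: 25.0
tcp_pos: [0.52, 0.274, 0.1665]
orientation: [0.0, 0.707, 0.707, 0.0]
wrist_force: [-2.3, -1.2, 5.4]
finger_gap: 0.0614
grip_force: 45.0
```

Contact at 0.1665, against an expected 0.1666, so it is seated. Releasing.

>>> {"method": "move_arm", "body": {
  "targets": [
    [[0,0,0],[0,0,0],0.2],
    [[0,0,0],[0,0,0],-0.4],
    [[0,0,0],[0,0,0],-1],
    [[0,0,0],[0,0,0],-1],
    [[0,0,0],[0,0,0],-1]
  ]
}}

```text
clock: 25.62
tcp_pos: [0.5198, 0.2739, 0.1653]
orientation: [-0.0, 0.707, 0.707, -0.0]
wrist_force: [-0.4, -0.0, 0.3]
finger_gap: 0.0854
grip_force: 0.0
```

>>> {"method": "move_arm", "body": {
  "targets": [
    [[0,0,-25],[0,0,0],-1],
    [[0,0,-60],[0,0,0],-1],
    [[0,0,-70],[0,0,0],-1],
    [[0,0,-70],[0,0,0],-1]
  ]
}}

```text
clock: 26.12
tcp_pos: [0.5202, 0.2741, 0.2358]
orientation: [0.0, 0.707, 0.707, 0.001]
wrist_force: [-0.5, -0.2, -0.3]
finger_gap: 0.0852
grip_force: 0.0
```

```bash
python3 -c "
from h import *
s,r=st();print(s['tcp_pos'],s['finger_gap'])
p=env.read_camera('wrist');E=wristE(p,s,r);X=[.5205,.275,.175];print(fit(p,'blue_tier_centre',x0=X,E=E))
p=env.read_camera('side'); print(fit(p,'blue_tier_centre',x0=X))
save(p,'s7.png',(80,0,300,220),2.5)
go(.576,.088,.19)"
```

```text
[0.52018032 0.27409077 0.23584465] 0.08521282593974905
(array([0.5205, 0.2751]), 0.99, 0.73)
(array([0.5196, 0.2702]), 0.93, 0.56)
shift [-185.6   56.9   44.1] turn [-0.01  0.01  0.  ]
```

View pics/s7.png

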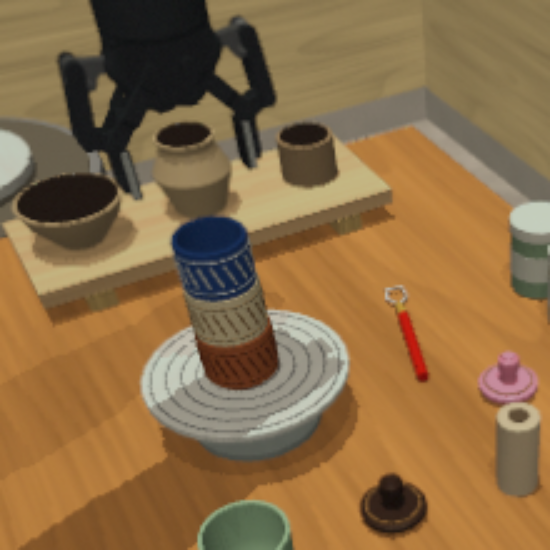

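Blue is seated flush, with its joint at crop (225,293), and the three tiers stand straight. Now the lid.

>>> {"method": "move_arm", "body": {
  "targets": [
    [[-50,15,0],[0,0,0],-1],
    [[-105,32,5],[0,0,0],-1],
    [[-160,49,30],[0,0,0],-1],
    [[-186,57,55],[0,0,0],-1],
    [[-186,57,65],[0,0,0],-1]
  ]
}}

```text
clock: 26.95
tcp_pos: [0.576, 0.0859, 0.1679]
orientation: [-0.001, 0.708, 0.706, -0.001]
wrist_force: [-0.0, -0.4, 0.5]
finger_gap: 0.0858
grip_force: 0.0
```

>>> {"method": "move_arm", "body": {
  "targets": [
    [[0,0,0],[0,0,0],-1],
    [[0,0,0],[0,0,0],-1]
  ]
}}

```text
clock: 27.2
tcp_pos: [0.5769, 0.0892, 0.1713]
orientation: [0.0, 0.706, 0.708, 0.0]
wrist_force: [-0.2, 0.2, 0.1]
finger_gap: 0.0853
grip_force: 0.0
```

```bash
python3 -c "
from h import *
s,r=st();p=env.read_camera('wrist');E=wristE(p,s,r);print(s['tcp_pos'])
f=fit(p,'lid_knob',x0=[.576,.088,.036],E=E);print(f)
print([(np.round(d['centre'],4),d['confidence']) for d in env.landmark_of('lid_knob',dict(p))])
save(p,'w8.png');go(*f[0],.021)"
```

```text
[0.5769419  0.08919757 0.17134944]
(array([0.5775, 0.0906]), 0.93, 0.72)
[(array([0.5773, 0.0928, 0.0341]), 0.88), (array([0.7554, 0.1751, 0.037 ]), 0.75)]
shift [  1.6   0.  150.7] turn [ 0.01 -0.    0.01]
```

View pics/w8.png

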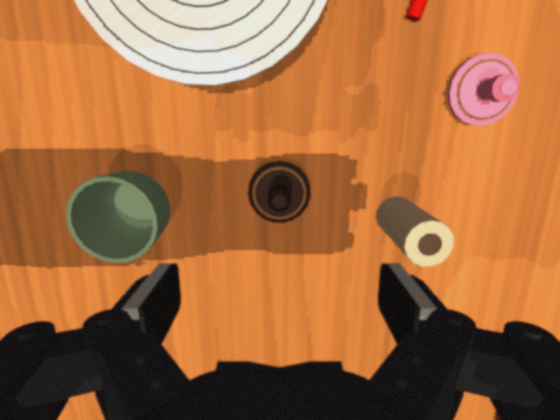

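The lid is at (279,192), midway between the fingers and clear of the prop at (415,230) and the cup at (118,215). Descending.

>>> {"method": "move_arm", "body": {
  "targets": [
    [[1.5,0,50],[0,0,0],-1],
    [[1.5,0,100],[0,0,0],-1],
    [[1.5,0,135],[0,0,0],-1],
    [[1.5,0,150],[0,0,0],-1],
    [[1.5,0,150],[0,0,0],-1]
  ]
}}

```text
clock: 27.98
tcp_pos: [0.5766, 0.0898, 0.0205]
orientation: [-0.0, 0.707, 0.707, -0.0]
wrist_force: [-0.2, 0.1, 1.8]
finger_gap: 0.0855
grip_force: 0.0
```

>>> {"method": "move_arm", "body": {
  "targets": [
    [[0,0,0],[0,0,0],1],
    [[0,0,0],[0,0,0],1],
    [[0,0,0],[0,0,0],1],
    [[0,0,0],[0,0,0],1],
    [[0,0,0],[0,0,0],1]
  ]
}}

```text
clock: 28.6
tcp_pos: [0.5773, 0.0894, 0.0214]
orientation: [0.0, 0.707, 0.707, 0.0]
wrist_force: [-1.9, 0.8, 5.6]
finger_gap: 0.0193
grip_force: 39.1
```

>>> {"method": "move_arm", "body": {
  "targets": [
    [[0,0,0],[0,0,0],1],
    [[0,0,0],[0,0,0],1],
    [[0,0,0],[0,0,0],1]
  ]
}}

```text
clock: 28.98
tcp_pos: [0.5773, 0.0894, 0.0215]
orientation: [0.0, 0.707, 0.707, 0.0]
wrist_force: [-0.8, 0.2, 5.4]
finger_gap: 0.0195
grip_force: 39.1
```

>>> {"method": "move_arm", "body": {
  "targets": [
    [[0,0,-30],[0,0,0],1],
    [[0,0,-80],[0,0,0],1],
    [[0,0,-130],[0,0,0],1],
    [[0,0,-180],[0,0,0],1],
    [[0,0,-225],[0,0,0],1]
  ]
}}

```text
clock: 29.6
tcp_pos: [0.5767, 0.0894, 0.2473]
orientation: [0.0, 0.707, 0.707, 0.0]
wrist_force: [0.5, 0.0, -0.7]
finger_gap: 0.0192
grip_force: 39.4
```

>>> {"method": "move_arm", "body": {
  "targets": [
    [[0,0,-20],[0,0,0],1],
    [[0,0,-20],[0,0,0],1]
  ]
}}

```text
clock: 29.85
tcp_pos: [0.5778, 0.0895, 0.2672]
orientation: [0.001, 0.707, 0.707, 0.001]
wrist_force: [-0.5, -0.5, -1.1]
finger_gap: 0.0193
grip_force: 39.4
```

```bash
python3 -c "
from h import *
s,r=st();go(.5203,.2742,.265);X=[*s['tcp_pos'][:2],s['tcp_pos'][2]+.0145];print(X)
p=env.read_camera('wrist');E=wristE(p,s,r);print(fit(p,'lid_knob',x0=X,E=E))
p=env.read_camera('side');print(fit(p,'lid_knob',x0=X));save(p,'s9.png',(80,0,300,220),2.5)"
```

```text
shift [184.7 -57.4   2. ] turn [0.02 0.   0.  ]
[np.float64(0.5777916715839875), np.float64(0.08949337329143699), np.float64(0.2816577172247528)]
(array([0.5785, 0.0919]), 0.85, 0.61)
(array([0.5723, 0.0802]), 0.79, 0.66)
```

View pics/s9.png

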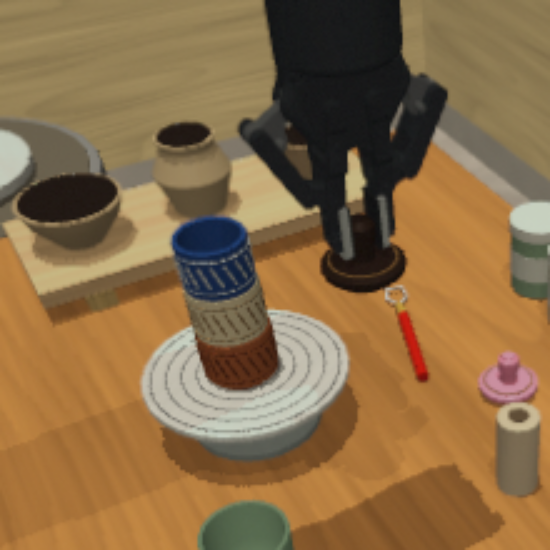

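The lid is held level at crop (363,262). Carrying it to the stack.

>>> {"method": "move_arm", "body": {
  "targets": [
    [[40,-12,0],[0,0,0],1],
    [[85,-26,0],[0,0,0],1],
    [[130,-40,0],[0,0,0],1],
    [[165,-51,0],[0,0,0],1],
    [[185,-57,0],[0,0,0],1]
  ]
}}

```text
clock: 30.68
tcp_pos: [0.5185, 0.2758, 0.2642]
orientation: [-0.0, 0.706, 0.708, -0.001]
wrist_force: [0.6, -0.2, -0.8]
finger_gap: 0.0192
grip_force: 39.4
```

>>> {"method": "move_arm", "body": {
  "targets": [
    [[0,0,0],[0,0,0],1],
    [[0,0,5],[0,0,0],1],
    [[0,0,5],[0,0,0],1]
  ]
}}

```text
clock: 31.05
tcp_pos: [0.52, 0.2732, 0.2598]
orientation: [-0.0, 0.708, 0.707, -0.001]
wrist_force: [-0.2, 0.3, -0.8]
finger_gap: 0.0184
grip_force: 39.4
```

```bash
python3 -c "
from h import *
s,r=st();go(.5203,.274,.2255);X=[*s['tcp_pos'][:2],s['tcp_pos'][2]+.0145];print(X)
p=env.read_camera('wrist');E=wristE(p,s,r);print(fit(p,'lid_knob',x0=X,E=E))
p=env.read_camera('side');print(fit(p,'lid_knob',x0=X),fit(p,'blue_tier_centre',x0=[.5205,.275,.175]))"
```

```text
shift [ 0.8  0.3 34.3] turn [-0.01  0.   -0.01]
[np.float64(0.5199978462773801), np.float64(0.2732000997755958), np.float64(0.27431703712570843)]
(array([0.5206, 0.2755]), 0.88, 0.95)
(array([0.5203, 0.2703]), 0.81, 0.69) (array([0.5196, 0.2715]), 0.94, 0.76)
```

Aligned within about 1 mm. Lowering.

>>> {"method": "move_arm", "body": {
  "targets": [
    [[0.5,0,15],[0,0,0],1],
    [[0.5,0,27],[0,0,0],1],
    [[0.5,0,33],[0,0,0],1],
    [[0.5,0,36],[0,0,0],1],
    [[0.5,0,37],[0,0,0],1]
  ]
}}

```text
clock: 31.92
tcp_pos: [0.5198, 0.275, 0.2235]
orientation: [0.0, 0.707, 0.707, -0.0]
wrist_force: [-0.4, -0.2, -0.7]
finger_gap: 0.0192
grip_force: 39.4
```

>>> {"method": "move_arm", "body": {
  "targets": [
    [[0,0,1],[0,0,0],1],
    [[0,0,2],[0,0,0],1],
    [[0,0,3],[0,0,0],1],
    [[0,0,4],[0,0,0],1],
    [[0,0,4],[0,0,0],1]
  ]
}}

```text
clock: 32.55
tcp_pos: [0.5198, 0.2749, 0.2195]
orientation: [0.0, 0.707, 0.707, -0.0]
wrist_force: [-1.1, -1.6, -1.0]
finger_gap: 0.0189
grip_force: 39.4
```

>>> {"method": "move_arm", "body": {
  "targets": [
    [[0,-0.0,1],[0,0,0],1],
    [[0,0,2],[0,0,0],1],
    [[0,0,2.8],[0,0,0],1],
    [[0,0,3.5],[0,0,0],1],
    [[0,0,3.5],[0,0,0],1]
  ]
}}

```text
clock: 33.17
tcp_pos: [0.5198, 0.2749, 0.216]
orientation: [0.0, 0.707, 0.707, -0.0]
wrist_force: [0.9, 0.7, -1.3]
finger_gap: 0.0191
grip_force: 39.4
```

>>> {"method": "move_arm", "body": {
  "targets": [
    [[0,0,0.6],[0,0,0],1],
    [[0,0,1.2],[0,0,0],1],
    [[0,0,1.6],[0,0,0],1],
    [[0,0,1.6],[0,0,0],1]
  ]
}}

```text
clock: 33.67
tcp_pos: [0.5201, 0.2751, 0.2154]
orientation: [0.0, 0.707, 0.707, 0.001]
wrist_force: [-1.1, -0.3, 5.9]
finger_gap: 0.0192
grip_force: 39.9
```

>>> {"method": "move_arm", "body": {
  "targets": [
    [[0,0,0],[0,0,0],0.4],
    [[0,0,0],[0,0,0],0],
    [[0,0,0],[0,0,0],-0.6],
    [[0,0,0],[0,0,0],-1],
    [[0,0,0],[0,0,0],-1]
  ]
}}

```text
clock: 34.3
tcp_pos: [0.5198, 0.2749, 0.2144]
orientation: [0.0, 0.707, 0.707, -0.0]
wrist_force: [-0.2, -0.1, -0.5]
finger_gap: 0.0851
grip_force: 0.0
```

>>> {"method": "move_arm", "body": {
  "targets": [
    [[0,0,-20],[0,0,0],-1],
    [[0,0,-50],[0,0,0],-1],
    [[0,0,-70],[0,0,0],-1],
    [[0,0,-70],[0,0,0],-1],
    [[0,0,-70],[0,0,0],-1]
  ]
}}

```text
clock: 34.92
tcp_pos: [0.5196, 0.2748, 0.2835]
orientation: [-0.0, 0.707, 0.707, -0.001]
wrist_force: [-0.9, -1.1, 0.0]
finger_gap: 0.0852
grip_force: 0.0
```

```bash
python3 -c "
from h import *
s,r=st();print(s['tcp_pos'],s['wrist_force'])
p=env.read_camera('wrist');E=wristE(p,s,r);print(fit(p,'lid_knob',x0=[.5205,.275,.23],E=E))
p=env.read_camera('side');print(fit(p,'lid_knob',x0=[.5205,.275,.23]));save(p,'s10.png',(80,0,300,220),2.5)"
```

```text
[0.51956635 0.27484306 0.28354988] [-0.93083694 -1.07266451  0.0205061 ]
(array([0.5207, 0.2764]), 0.94, 0.74)
(array([0.5198, 0.2674]), 0.82, 0.89)
```

View pics/s10.png

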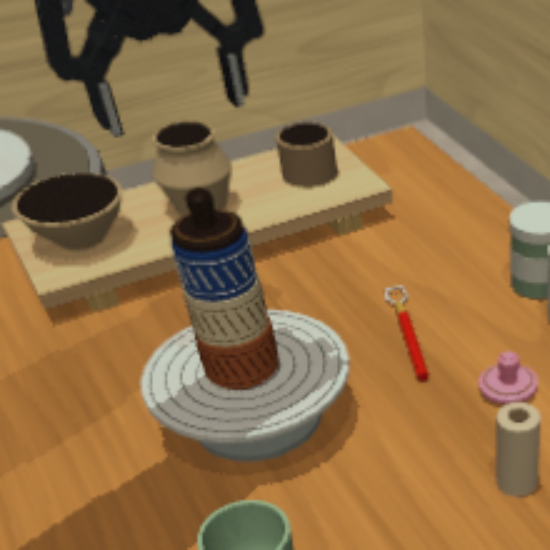

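The lid is seated at crop (205,232), the stack is straight, and the gripper is clear of it.

```bash
python3 -c "
from workcell import env
print(env.hand_in())"
```

```text
the job is handed in; nothing more can be done
None
```

The jar is built on the centre of the banding wheel (base, cream, blue, then the dark lid), each piece seated, upright and released; the job was handed in at about 35 s, and no verdict came back.

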